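# Pick out the restored cups that rock

### The arm

A 6-joint arm with a two-finger parallel gripper is mounted at the origin on the work surface. World frame = base frame: x ahead of the robot, y to its left, z up, the work surface at z = 0. Lengths are in mm, angles in rad, forces in N, time in s.
With the tool pointing down it reaches from about 275 to 1000 mm from the base axis. Payload 8.4 kg.
Tool frame: the origin (TCP) lies on the centre line of the jaws, within the pads' length; the fingertips stand r.tip_reach ahead of it and the grasp point (between the pads) lies 11 mm behind it (r.tip_reach is the distance from the TCP to the fingertips, in mm); z points along the fingers, y is the line along which they close (so a half turn about z gives the same grasp; the last joint's range is limited). The gripper opens to 85 mm and grips with 20 to 120 N. Pads are 22 mm wide; open, the fingers measure 114 mm over their backs; the gripper's body (76 mm by 85 mm) begins 54 mm behind the grasp point. The pads swing forward as they close: fully open they stand 13 mm farther back than shut.
Start: joints at [-1.209, 0.353, 1.633, -0, 1.155, -0.002], TCP at [222.391, -584.098, 239.281] pointing down, gripper open.
Joint ranges: [-2.63, 2.63], [-0.92, 2.1], [0.06, 2.66], [-1.3, 4.44], [0, 2.69], [-3.02, 3.02]. Speed limits (rad/s): [2.22, 2.22, 2.79, 3.14, 3.14, 3.14].

### API

Orientations are given as [roll, pitch, yaw] about the fixed x, y, z axes, in that order (R = Rz(yaw) Ry(pitch) Rx(roll)).
In Python, from rig import r gives the robot as it stands.
- The arm moves only by the tool carry_out, never from a script. Its argument "targets" is a list of rows, each an object with "dp": the shift along the tool's x, y, z in mm, a list of three; "yaw": the turn about the tool's z in degrees. A call has 1 to 12 rows; each row is the pose to reach, as a shift and turn from the pose commanded when the call began, along the tool's axes at that moment; what a row does not reach only later rows make up. A row lasts 1/8 s, in which the tool goes at most 62.5 mm and 10.7 degrees, less where a joint would pass 70% of its speed; a pose out of reach is approached as far as the arm can. A call with a gripper value outside its range is refused whole. "fingers" is the opening, from -1 (shut) to 1 (fully open), so that 0 is half open, set as the call begins (left out, the last holds). The fingers move at their own pace and stop on an object; "grip_force" is the grip in N (left out, the last holds). Time passes only in rows, so rows that repeat a pose let the fingers close. It gives the time, the measured TCP pose, the force, the opening and the grip force at its end, in the units of the state.
- r.sense(): the state, without advancing time (a new reading comes with each control period).
- r.grab_frame(name): name is "scene" or "top" or "wrist"; returns the picture (420x560x3 uint8, red, green, blue); there is no depth.
- r.get_calibration(name): a dict with "fx", "fy", "cx", "cy" (pixels), "dist_coeffs" ([k1, k2, p1, p2, k3] as OpenCV has them; the pictures are not rectified), "rvec" (rotation vector, rad) and "tvec" (3), from world to camera coordinates, as OpenCV has them. Camera axes: x right, y down, z forward; pixel columns grow to the right and rows downward; lengths in mm; the calibration is good to about 2 mm. A picture is of the moment at which its call begins: read the wrist's pose just before it. get_calibration takes no time and is no camera call; for the wrist camera it gives the pose at the moment of the call.
- r.sign_off(): hands the job in; it is judged then, once.
The state is a dict: "clock": time; "qpos": joint angles; "qvel": joint speeds; "joint_efforts": joint torques, N m; "eef_pos": TCP position; "tcp_rot": TCP orientation; "contact_force": force on the tool from outside, world axes, zero at the start; "wrist_torque": the same for the moment, N m; "opening": opening from 0.0 (shut) to 1.0 (fully open); "grasp_force": force on a finger pad.
Only numpy, scipy, OpenCV 4.12 (cv2) and the standard library are available. Lean on these libraries where they do the work, as an engineer would, in place of code of your own. Each camera call takes 0.05 s, during which the arm holds its last target. There are 200 camera calls.

### The job

Four little restored clay cups stand on white cards on the plywood board. Find out, by pressing down on their rims, which of them rock instead of standing steady, and set every cup that rocks upright in the grey plastic tray to go back for repair. Set them down gently, leave the steady cups standing where they are, and do not disturb the loose sherd, the brush, the jar or the caliper.

Things in the scene. Friction and masses are not known exactly. Their poses are not given: they have to be found in the camera images.
- card1: one of the four white cards (90 mm square, lying on the board), a cup standing on each with its axis within 3 mm of the card's centre. This origin: underside of the card, 2 mm below the cup's foot; its yaw is the card's. The cups look alike, 38 mm high, hollow: rim 58 mm across outside, wall 6 mm; waist 53 mm, 14 mm up; flange at the foot 62 mm; 130 to 220 g.
- card2: another of the four white cards (90 mm square, lying on the board), a cup standing on each with its axis within 3 mm of the card's centre. This origin: underside of the card, 2 mm below the cup's foot; its yaw is the card's. A steady cup stands on a 58 mm foot and does not give under 15 N anywhere on its rim. A cup that rocks stands level too, by itself.
- card3: another of the four white cards (90 mm square, lying on the board), a cup standing on each with its axis within 3 mm of the card's centre. This origin: underside of the card, 2 mm below the cup's foot; its yaw is the card's. A rocking cup has a sagged base: it stands on a hidden boss, 22 by 10 mm, in the middle, all else 5 mm clear.
- card4: another of the four white cards (90 mm square, lying on the board), a cup standing on each with its axis within 3 mm of the card's centre. This origin: underside of the card, 2 mm below the cup's foot; its yaw is the card's. Pressed on its rim with 6 to 12 N a rocking cup gives 1 to 3 mm there, more easily on some sides than others, and comes back level.
- board: the fixed plywood board that the cards and cups stand on: 290 mm (x) by 330 mm (y), 7 mm thick, on the table (z = 0); origin: centre of its underside. A brush, a jar (85 mm high) and a caliper lie loose 10 mm or more beyond its far edge
- tray: the fixed grey plastic tray for cups that rock, to the left or the right of the board (a cardboard carton of sherds, 55 mm high, stands on the other side): 280 mm (x) by 210 mm (y) outside, walls 5 mm thick, top of the walls 34 mm above the table, floor inside 5 mm above the table; origin: centre of its underside. Two cups fit well 55 mm before and behind its centre along x
- sherd: a loose dark potsherd, 42 by 36 mm, 10 mm high, lying on the board between the cups; origin: centre of its underside

How it is judged (in metres and radians):
On the way:
1. a cup that rocks is pressed on the board until it tips on its foot (more than 0.05 rad) (((angle between rocker1's own z axis and vertical above 0.05 rad and contact force between the fingers and rocker1 above 0.3 N and height (world z) of rocker1_mid below 0.04 m) or (angle between rocker2's own z axis and vertical above 0.05 rad and contact force between the fingers and rocker2 above 0.3 N and height (world z) of rocker2_mid below 0.04 m))), for 0.05 s.
At the end, for the whole second after the job is handed in: Both cups that rock stand upright (within 0.25 rad), at rest and released, on the floor of the grey tray; the steady cups stand level, at rest, within 25 mm of where they started on the board; sherd, brush, jar and caliper within 30 mm of their places (x of rocker1_mid in the frame of tray between -0.11 and 0.11 m and y of rocker1_mid in the frame of tray between -0.075 and 0.075 m and z of each of rocker1_mid, rocker2_mid in the frame of tray below 0.034 m and angle between each of rocker1, rocker2's own z axis and vertical below 0.25 rad and linear speed of each of rocker1, rocker2, steady1, steady2 below 0.02 m/s and x of rocker2_mid in the frame of tray between -0.11 and 0.11 m and y of rocker2_mid in the frame of tray between -0.075 and 0.075 m and distance of each of steady1_mid, steady2_mid from where it was at the start of the episode below 0.025 m and angle between each of steady1, steady2's own z axis and vertical below 0.1 rad); the robot touches nothing.
It fails at once if a loose bystander (sherd, brush, jar or caliper) is moved by more than 30 mm (distance of any of sherd, brush, jar, caliper from where it was at the start of the episode above 0.03 m).
It fails at once if a cup is tipped by more than 0.6 rad (angle between any of rocker1, rocker2, steady1, steady2's own z axis and vertical above 0.6 rad).
It fails at once if a cup is dropped (let go and falling faster than 0.5 m/s, as after a fall of some 13 mm) ((linear speed of rocker1 above 0.5 m/s and contact force between the fingers and rocker1 below 0.05 N) or (linear speed of rocker2 above 0.5 m/s and contact force between the fingers and rocker2 below 0.05 N) or (linear speed of steady1 above 0.5 m/s and contact force between the fingers and steady1 below 0.05 N) or (linear speed of steady2 above 0.5 m/s and contact force between the fingers and steady2 below 0.05 N)).
It fails at once if a cup is banged down in the tray with more than 80 N (contact force between tray and rocker1 above 80 N or contact force between tray and rocker2 above 80 N or contact force between tray and steady1 above 80 N or contact force between tray and steady2 above 80 N).
It fails at once if a steady cup is put in the tray (contact force between tray and steady1 above 0.5 N or contact force between tray and steady2 above 0.5 N).
It also fails if it takes over 64 s, if anything falls off the work surface, if the arm or the gripper's body presses on something with over 40 N, if the wrist force passes 120 N, or if a joint passes its speed limit or range.

## Working session

There is one attempt and no reset: what is moved stays moved. The work goes in short steps, Python scripts to look and compute and a tool call to move; the robot and the scene stay as the last step left them, time stands still between calls to the robot, and variables do not carry over. Pictures are saved under pics/ and viewed, at most 10 in all, crops included, and the job is handed in when it is done.

Besides the shell and the picture viewer there is one more tool, called as name(argument=value, ...) on one line, values as JSON. carry_out: Moves the arm, as the interface text tells. Its arguments: {"type":"object","properties":{"targets":{"type":"array","items":{"type":"object","properties":{"dp":{"type":"array","items":{"type":"number"}},"yaw":{"type":"number"}}}},"fingers":{"type":"number"},"grip_force":{"type":"number"}},"required":["targets"]}

```bash
mkdir -p pics; ls; python3 - <<'E'
from rig import r
import cv2
s=r.sense();print({k:s[k] for k in('clock','eef_pos','tcp_rot','contact_force','opening','qpos')},r.tip_reach)
for n in('top','scene'):
    im=r.grab_frame(n);cv2.imwrite(f'pics/{n}0.png',im[:,:,::-1]);print(n,r.get_calibration(n))
E
```

```text
pics
{'clock': 0.0, 'eef_pos': array([ 222.23675685, -583.66628589,  238.55620389]), 'tcp_rot': array([-3.14020141e+00, -1.38682256e-05,  3.63797298e-01]), 'contact_force': array([ 0.02001487, -0.08802155,  0.22379521]), 'opening': 0.9993955476399836, 'qpos': array([-1.20939281e+00,  3.53668311e-01,  1.63411748e+00,  1.15183462e-05,
        1.15519813e+00, -2.39844800e-03])} 8.0
top {'fx': 511.61113681332455, 'fy': 511.61113681332455, 'cx': 272.6631122401266, 'cy': 208.33081029903195, 'dist_coeffs': array([-0.01148656,  0.        ,  0.        ,  0.        ,  0.        ]), 'rvec': array([ 2.1350051 , -2.17266554,  0.19266562]), 'tvec': array([   8.16127287,  591.02017186, 1068.06279   ])}
scene {'fx': 447.5862683957161, 'fy': 447.5862683957161, 'cx': 280.002750286058, 'cy': 207.7945450053258, 'dist_coeffs': array([0.04725996, 0.        , 0.        , 0.        , 0.        ]), 'rvec': array([ 2.1081536 ,  0.83865217, -0.42976452]), 'tvec': array([-406.86314892, -210.53767606, 1498.54806868])}
```

View pics/top0.png

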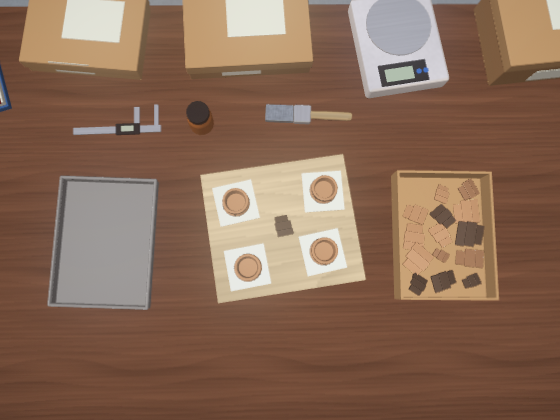

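View pics/scene0.png

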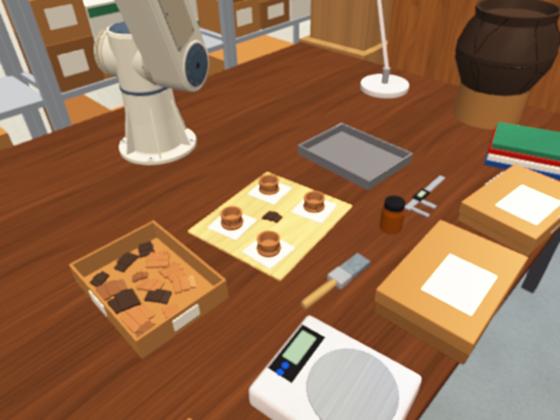

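The top view shows the tray on the left at (105,243) and the cups at about (236,202), (324,189), (248,268) and (324,252). The sherd is at (284,226), with the caliper, jar and brush along the far side. The scene view agrees, with the carton on the other side.

```bash
cat > h.py <<'E'
import cv2,numpy as np
from rig import r
def ray(n,uv,z,c=None):
    c=c or r.get_calibration(n);K=np.array([[c['fx'],0,c['cx']],[0,c['fy'],c['cy']],[0,0,1]])
    R=cv2.Rodrigues(c['rvec'])[0];C=-R.T@c['tvec']
    p=cv2.undistortPoints(np.float32(uv).reshape(-1,1,2),K,c['dist_coeffs']).reshape(-1,2)
    d=np.c_[p,np.ones(len(p))]@R;return C+d*((z-C[2])/d[:,2])[:,None]
E
python3 - <<'E'
from h import *
im=cv2.imread('pics/top0.png');hsv=cv2.cvtColor(im,cv2.COLOR_BGR2HSV)
roi=np.zeros(im.shape[:2],np.uint8);roi[155:302,200:365]=255
def blobs(m,a):
    cs=cv2.findContours(m,cv2.RETR_EXTERNAL,cv2.CHAIN_APPROX_NONE)[0];return [c for c in cs if cv2.contourArea(c)>a]
w=cv2.inRange(hsv,(0,0,190),(179,40,255))&roi
for c in blobs(w,500):
    P=ray('top',c,9)[:,:2].astype(np.float32);q=cv2.minAreaRect(P);print('card',np.round(q[0]),np.round(q[1]),round(q[2],1))
red=cv2.inRange(hsv,(0,110,30),(14,255,220))&roi
for c in blobs(red,200):
    q=cv2.fitEllipse(cv2.convexHull(c));P=ray('top',c,47)[:,:2].astype(np.float32);e=cv2.minEnclosingCircle(P);print('cup',np.round(q[0]),np.round(q[1]),'rim z47',np.round(e[0]),round(e[1]),np.round(ray('top',[q[0]],47)[0]))
dk=cv2.inRange(hsv,(0,0,0),(179,255,70))&roi
for c in blobs(dk,80):
    q=cv2.minAreaRect(ray('top',c,15)[:,:2].astype(np.float32));
    if q[1][0]<80: print('sherd',q)
g=cv2.inRange(hsv,(0,0,60),(179,45,160));g[:,180:]=0;g[:150]=0
for c in blobs(g,3000):
    q=cv2.minAreaRect(ray('top',c,34)[:,:2].astype(np.float32));print('tray',q)
E
```

```text
card [467.  56.] [91. 91.] 9.7
card [ 498. -112.] [91. 91.] 11.5
card [611.  80.] [91. 91.] 12.2
card [ 635. -117.] [91. 91.] 3.2
cup [743. 257.] [ 33. 970.] rim z47 [412. -84.] 112 [  465. -1040.    47.]Traceback (most recent call last):
  File "<stdin>", line 11, in <module>
cv2.error: OpenCV(4.12.0) /io/opencv/modules/imgproc/src/shapedescr.cpp:361: error: (-201:Incorrect size of input array) There should be at least 5 points to fit the ellipse in function 'fitEllipseNoDirect'
```

```bash
python3 - <<'E'
from h import *
im=cv2.imread('pics/top0.png');hsv=cv2.cvtColor(im,cv2.COLOR_BGR2HSV)
roi=np.zeros(im.shape[:2],np.uint8);roi[155:302,200:365]=255
def blobs(m,a):
    cs=cv2.findContours(m,cv2.RETR_EXTERNAL,cv2.CHAIN_APPROX_NONE)[0];return [c for c in cs if cv2.contourArea(c)>a]
w=cv2.inRange(hsv,(0,0,190),(179,40,255))&roi
for c in blobs(w,500):
    h=np.zeros_like(w);cv2.fillConvexPoly(h,cv2.convexHull(c),255)
    m=h&~w&cv2.inRange(hsv,(0,90,0),(179,255,255))
    k=max(blobs(m,50),key=cv2.contourArea);P=ray('top',k,47)[:,:2].astype(np.float32);e=cv2.minEnclosingCircle(P)
    q=cv2.minAreaRect(ray('top',c,9)[:,:2].astype(np.float32))
    print('card',np.round(q[0]),'rim z47',np.round(e[0]),round(e[1],1))
dk=cv2.inRange(hsv,(0,0,0),(179,255,70))&roi;dk[:,:265]=0;dk[:,300:]=0;dk[:205]=0;dk[245:]=0
for c in blobs(dk,50): print('sherd',cv2.minAreaRect(ray('top',c,15)[:,:2].astype(np.float32)))
g=cv2.inRange(hsv,(0,0,50),(179,60,170));g[:,180:]=0;g[:150]=0
for c in blobs(g,2000): print('tray',cv2.minAreaRect(ray('top',c,34)[:,:2].astype(np.float32)))
E
```

```text
card [467.  56.] rim z47 [465.  53.] 28.4
card [ 498. -112.] rim z47 [ 497. -110.] 29.4
card [611.  80.] rim z47 [607.  79.] 29.5
card [ 635. -117.] rim z47 [ 632. -115.] 30.8
tray ((527.0221557617188, 364.498046875), (218.50543212890625, 283.97528076171875), 87.06497955322266)
```

carry_out(targets=[{"dp": [0, 0, 0], "yaw": 10.4}, {"dp": [0, 0, 0], "yaw": 20.8}, {"dp": [0, 0, 0], "yaw": 20.8}], fingers=-1, grip_force=40)

```text
clock: 0.48
eef_pos: [222.3, -583.9, 238.9]
tcp_rot: [-3.141, 0.0, 0.002]
contact_force: [-0.2, -1.0, -1.6]
opening: 0.377
grasp_force: 0.0
```

carry_out(targets=[{"dp": [60, -90, 20]}, {"dp": [80, -120, 30]}, {"dp": [110, -165, 40]}, {"dp": [140, -210, 50]}, {"dp": [170, -260, 60]}, {"dp": [200, -305, 70]}, {"dp": [230, -350, 90]}, {"dp": [260, -400, 110]}, {"dp": [290, -440, 130]}, {"dp": [311, -473, 150]}, {"dp": [311, -473, 168]}, {"dp": [311, -473, 168]}])

```text
schema error: expected keys dp, yaw
```

carry_out(targets=[{"dp": [30, -45, 10], "yaw": 0}, {"dp": [60, -90, 20], "yaw": 0}, {"dp": [90, -137, 30], "yaw": 0}, {"dp": [120, -182, 40], "yaw": 0}, {"dp": [150, -228, 50], "yaw": 0}, {"dp": [180, -274, 60], "yaw": 0}, {"dp": [210, -320, 80], "yaw": 0}, {"dp": [240, -365, 100], "yaw": 0}, {"dp": [275, -418, 130], "yaw": 0}, {"dp": [311, -473, 150], "yaw": 0}, {"dp": [311, -473, 168], "yaw": 0}, {"dp": [311, -473, 168], "yaw": 0}])

```text
clock: 1.98
eef_pos: [532.2, -109.6, 69.8]
tcp_rot: [-3.141, 0.003, 0.007]
contact_force: [-1.3, 0.2, -0.1]
opening: 0.0
grasp_force: 0.0
```

```bash
python3 - <<'E'
from h import *
s=r.sense();print(s['clock'],s['eef_pos'],s['contact_force'],s['opening'])
c=r.get_calibration('wrist');im=r.grab_frame('wrist');cv2.imwrite('pics/w1.png',im[:,:,::-1])
E
```

```text
1.975 [ 532.19929439 -109.63142576   69.84401323] [-1.32996079  0.21338588 -0.13864453] 0.0003235483606024412
```

View pics/w1.png

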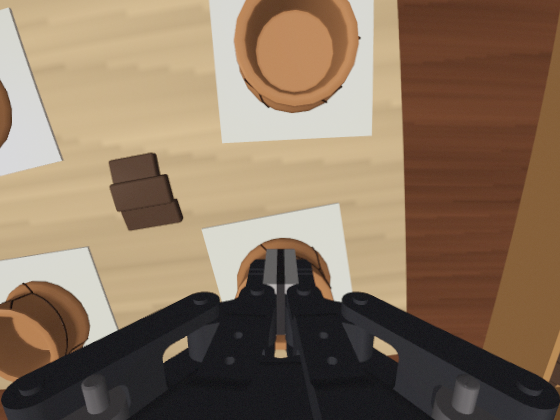

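The wrist view shows the shut fingertips at (281,250), above the far rim of the cup at (285,280). The sherd, at (145,190), is clear.

carry_out(targets=[{"dp": [0, 0, 6], "yaw": 0}, {"dp": [0, 0, 11], "yaw": 0}, {"dp": [0, 0, 13], "yaw": 0}, {"dp": [0, 0, 13], "yaw": 0}])

```text
clock: 2.52
eef_pos: [532.9, -111.2, 58.3]
tcp_rot: [-3.142, 0.0, 0.0]
contact_force: [-0.2, 0.1, 0.2]
opening: -0.0
grasp_force: 0.0
```

carry_out(targets=[{"dp": [0, 0, 0.5], "yaw": 0}, {"dp": [0, 0, 1], "yaw": 0}, {"dp": [0, 0, 1], "yaw": 0}])

```text
clock: 2.9
eef_pos: [533.1, -110.8, 57.3]
tcp_rot: [3.142, -0.0, 0.001]
contact_force: [-0.4, -0.0, -0.7]
opening: 0.001
grasp_force: 0.0
```

carry_out(targets=[{"dp": [0, 0, 0.5], "yaw": 0}, {"dp": [0, 0, 1], "yaw": 0}, {"dp": [0, 0, 1.5], "yaw": 0}, {"dp": [0, 0, 1.5], "yaw": 0}])

```text
clock: 3.4
eef_pos: [533.0, -110.8, 55.7]
tcp_rot: [-3.142, 0.0, 0.001]
contact_force: [-0.1, -0.9, 0.9]
opening: 0.0
grasp_force: 0.0
```

carry_out(targets=[{"dp": [0, 0, 0.5], "yaw": 0}, {"dp": [0, 0, 1], "yaw": 0}, {"dp": [0, 0, 1], "yaw": 0}])

```text
clock: 3.78
eef_pos: [533.1, -110.9, 54.9]
tcp_rot: [-3.142, -0.0, 0.001]
contact_force: [-0.2, -0.3, 2.0]
opening: 0.002
grasp_force: 0.8
```

carry_out(targets=[{"dp": [0, 0, 0.5], "yaw": 0}, {"dp": [0, 0, 1], "yaw": 0}, {"dp": [0, 0, 1], "yaw": 0}])

```text
clock: 4.15
eef_pos: [533.9, -111.0, 54.6]
tcp_rot: [3.141, -0.002, 0.001]
contact_force: [-1.1, 0.1, 8.8]
opening: -0.002
grasp_force: 4.4
```

carry_out(targets=[{"dp": [0, 0, 0.5], "yaw": 0}, {"dp": [0, 0, 0.5], "yaw": 0}, {"dp": [0, 0, 0.5], "yaw": 0}])

```text
clock: 4.53
eef_pos: [534.4, -111.0, 54.5]
tcp_rot: [3.141, -0.003, 0.001]
contact_force: [-0.3, 1.0, 11.0]
opening: -0.002
grasp_force: 5.9
```

carry_out(targets=[{"dp": [0, 0, -5], "yaw": 0}, {"dp": [0, 0, -10], "yaw": 0}, {"dp": [-18, -16, -10], "yaw": 0}, {"dp": [-36, -32, -10], "yaw": 0}, {"dp": [-36, -32, -6], "yaw": 0}, {"dp": [-36, -32, -3], "yaw": 0}, {"dp": [-36, -32, -2], "yaw": 0}, {"dp": [-36, -32, -1], "yaw": 0}, {"dp": [-36, -32, -0.5], "yaw": 0}, {"dp": [-36, -32, 0], "yaw": 0}, {"dp": [-36, -32, 0], "yaw": 0}])

```text
clock: 5.9
eef_pos: [497.8, -79.2, 54.5]
tcp_rot: [3.141, -0.001, 0.0]
contact_force: [-4.8, 1.5, 16.1]
opening: -0.001
grasp_force: 9.0
```

carry_out(targets=[{"dp": [0, 0, -7], "yaw": 0}, {"dp": [0, 0, -14], "yaw": 0}, {"dp": [50, 18, -14], "yaw": 0}, {"dp": [100, 37, -14], "yaw": 0}, {"dp": [100, 37, -14], "yaw": 0}, {"dp": [100, 37, -7], "yaw": 0}, {"dp": [100, 37, -3], "yaw": 0}, {"dp": [100, 37, -2], "yaw": 0}, {"dp": [100, 37, -1], "yaw": 0}, {"dp": [100, 37, -0.5], "yaw": 0}, {"dp": [100, 37, -0.5], "yaw": 0}])

```text
clock: 7.28
eef_pos: [597.1, -115.8, 53.9]
tcp_rot: [3.142, -0.0, 0.001]
contact_force: [0.5, -0.7, -0.2]
opening: 0.001
grasp_force: 0.0
```

carry_out(targets=[{"dp": [0, 0, -4], "yaw": 0}, {"dp": [0, 0, -6], "yaw": 0}, {"dp": [5, 0, -6], "yaw": 0}, {"dp": [5, 0, -3], "yaw": 0}, {"dp": [5, 0, -2], "yaw": 0}, {"dp": [5, 0, -1], "yaw": 0}, {"dp": [5, 0, 0], "yaw": 0}, {"dp": [5, 0, 0], "yaw": 0}])

```text
clock: 8.28
eef_pos: [601.9, -115.8, 54.7]
tcp_rot: [-3.142, 0.0, 0.001]
contact_force: [-4.4, 1.0, 10.9]
opening: -0.006
grasp_force: 5.6
```

```bash
python3 - <<'E'
from h import *
im=r.grab_frame('wrist');cv2.imwrite('pics/w2.png',im[:,:,::-1])
E
```

```text
(no output)
```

View pics/w2.png

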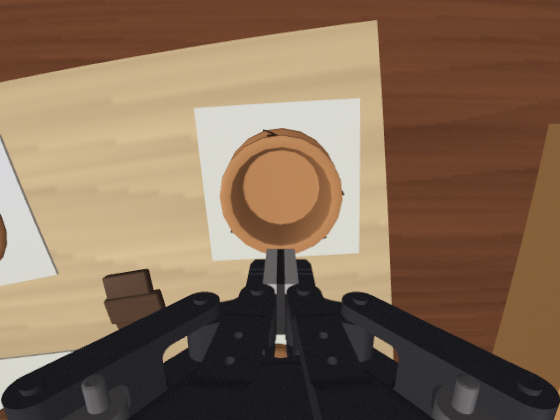

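The tip, at (281,250), sits just on the near rim of cup D, which is centred at (281,190). The cup held 11 N there without giving, so I'll test its +y side.

carry_out(targets=[{"dp": [0, 0, -5], "yaw": 0}, {"dp": [0, 0, -10], "yaw": 0}, {"dp": [16, -15, -10], "yaw": 0}, {"dp": [31, -30, -10], "yaw": 0}, {"dp": [31, -30, -6], "yaw": 0}, {"dp": [31, -30, -3], "yaw": 0}, {"dp": [31, -30, -2], "yaw": 0}, {"dp": [31, -30, -1], "yaw": 0}, {"dp": [31, -30, -0.5], "yaw": 0}, {"dp": [31, -30, 0], "yaw": 0}, {"dp": [31, -30, 0], "yaw": 0}])

```text
clock: 9.7
eef_pos: [632.6, -86.0, 54.8]
tcp_rot: [-3.141, 0.0, 0.0]
contact_force: [-4.9, 1.3, 11.4]
opening: -0.002
grasp_force: 5.1
```

carry_out(targets=[{"dp": [0, 0, -7], "yaw": 0}, {"dp": [0, 0, -14], "yaw": 0}, {"dp": [-8, -45, -14], "yaw": 0}, {"dp": [-16, -90, -14], "yaw": 0}, {"dp": [-24, -134, -14], "yaw": 0}, {"dp": [-24, -134, -9], "yaw": 0}, {"dp": [-24, -134, -4], "yaw": 0}, {"dp": [-24, -134, -2], "yaw": 0}, {"dp": [-24, -134, -1], "yaw": 0}, {"dp": [-24, -134, -0.5], "yaw": 0}, {"dp": [-24, -134, 0], "yaw": 0}, {"dp": [-24, -134, 0], "yaw": 0}])

```text
clock: 11.2
eef_pos: [609.5, 47.3, 54.5]
tcp_rot: [3.141, -0.001, 0.001]
contact_force: [-0.3, -4.6, 7.1]
opening: 0.001
grasp_force: 3.3
```

carry_out(targets=[{"dp": [0, 0, 0.5], "yaw": 0}, {"dp": [0, 0, 1], "yaw": 0}, {"dp": [0, 0, 1], "yaw": 0}])

```text
clock: 11.58
eef_pos: [610.0, 47.0, 54.1]
tcp_rot: [3.14, -0.002, 0.001]
contact_force: [-1.3, -7.0, 10.4]
opening: -0.006
grasp_force: 5.3
```

carry_out(targets=[{"dp": [0, 0, 0.5], "yaw": 0}, {"dp": [0, 0, 1], "yaw": 0}, {"dp": [0, 0, 1], "yaw": 0}])

```text
clock: 11.95
eef_pos: [610.5, 47.0, 53.3]
tcp_rot: [3.14, -0.003, 0.001]
contact_force: [-0.5, -7.1, 11.5]
opening: 0.001
grasp_force: 6.1
```

carry_out(targets=[{"dp": [0, 0, 0.5], "yaw": 0}, {"dp": [0, 0, 0.5], "yaw": 0}])

```text
clock: 12.2
eef_pos: [610.7, 46.8, 53.1]
tcp_rot: [3.14, -0.004, 0.001]
contact_force: [-1.6, -8.4, 14.2]
opening: 0.004
grasp_force: 7.0
```

carry_out(targets=[{"dp": [0, 0, -6], "yaw": 0}, {"dp": [0, 0, -13], "yaw": 0}, {"dp": [-16, -16, -13], "yaw": 0}, {"dp": [-32, -32, -13], "yaw": 0}, {"dp": [-32, -32, -9], "yaw": 0}, {"dp": [-32, -32, -5], "yaw": 0}, {"dp": [-32, -32, -4], "yaw": 0}, {"dp": [-32, -32, -3], "yaw": 0}, {"dp": [-32, -32, -2.5], "yaw": 0}, {"dp": [-32, -32, -2.5], "yaw": 0}])

```text
clock: 13.45
eef_pos: [576.2, 80.0, 54.2]
tcp_rot: [-3.141, 0.002, 0.0]
contact_force: [-6.2, 1.2, 10.3]
opening: 0.003
grasp_force: 5.1
```

carry_out(targets=[{"dp": [0, 0, 0.5], "yaw": 0}, {"dp": [0, 0, 1], "yaw": 0}, {"dp": [0, 0, 1], "yaw": 0}])

```text
clock: 13.82
eef_pos: [575.5, 80.1, 53.5]
tcp_rot: [-3.141, 0.003, 0.0]
contact_force: [-9.2, 2.4, 16.9]
opening: 0.002
grasp_force: 8.4
```

carry_out(targets=[{"dp": [0, 0, -8], "yaw": 0}, {"dp": [0, 0, -16], "yaw": 0}, {"dp": [-40, 12, -16], "yaw": 0}, {"dp": [-79, 25, -16], "yaw": 0}, {"dp": [-79, 25, -16], "yaw": 0}, {"dp": [-79, 25, -10], "yaw": 0}, {"dp": [-79, 25, -5], "yaw": 0}, {"dp": [-79, 25, -4], "yaw": 0}, {"dp": [-79, 25, -3], "yaw": 0}, {"dp": [-79, 25, -2], "yaw": 0}, {"dp": [-79, 25, -1.5], "yaw": 0}, {"dp": [-79, 25, -1.5], "yaw": 0}])

```text
clock: 15.32
eef_pos: [498.5, 55.2, 54.6]
tcp_rot: [-3.142, -0.001, 0.001]
contact_force: [1.6, -0.0, 3.0]
opening: -0.003
grasp_force: 1.5
```

carry_out(targets=[{"dp": [0, 0, 0.5], "yaw": 0}, {"dp": [0, 0, 1], "yaw": 0}, {"dp": [0, 0, 1], "yaw": 0}])

```text
clock: 15.7
eef_pos: [499.3, 55.2, 54.0]
tcp_rot: [-3.141, -0.003, 0.001]
contact_force: [2.3, -1.6, 6.2]
opening: 0.001
grasp_force: 3.3
```

carry_out(targets=[{"dp": [0, 0, 0.5], "yaw": 0}, {"dp": [0, 0, 1], "yaw": 0}, {"dp": [0, 0, 1], "yaw": 0}])

```text
clock: 16.08
eef_pos: [500.2, 55.2, 53.4]
tcp_rot: [-3.141, -0.005, 0.001]
contact_force: [3.9, -1.3, 8.2]
opening: 0.002
grasp_force: 4.5
```

carry_out(targets=[{"dp": [0, 0, 0.5], "yaw": 0}, {"dp": [0, 0, 1], "yaw": 0}, {"dp": [0, 0, 1], "yaw": 0}])

```text
clock: 16.45
eef_pos: [501.1, 55.3, 52.8]
tcp_rot: [-3.141, -0.006, 0.001]
contact_force: [5.9, -1.5, 10.2]
opening: 0.001
grasp_force: 5.6
```

carry_out(targets=[{"dp": [0, 0, 0.5], "yaw": 0}, {"dp": [0, 0, 1], "yaw": 0}, {"dp": [0, 0, 1], "yaw": 0}])

```text
clock: 16.82
eef_pos: [502.0, 55.3, 52.2]
tcp_rot: [-3.141, -0.008, 0.001]
contact_force: [6.2, -2.2, 13.2]
opening: 0.002
grasp_force: 6.7
```

carry_out(targets=[{"dp": [0, 0, -8], "yaw": 0}, {"dp": [0, 0, -25], "yaw": 0}, {"dp": [0, 0, -60], "yaw": 0}, {"dp": [-17, 1, -60], "yaw": 0}, {"dp": [-32, 1, -60], "yaw": 0}, {"dp": [-32, 1, -60], "yaw": 0}], fingers=1)

```text
clock: 17.58
eef_pos: [463.5, 54.0, 109.6]
tcp_rot: [3.141, 0.003, 0.001]
contact_force: [1.0, -0.6, -0.6]
opening: 1.005
grasp_force: 0.0
```

```bash
python3 - <<'E'
from h import *
s=r.sense();print(s['clock'],s['eef_pos'],s['opening'],s['contact_force'])
im=r.grab_frame('wrist');cv2.imwrite('pics/w3.png',im[:,:,::-1])
E
```

```text
17.575 [463.46866241  53.95777837 109.58999177] 1.004806372573656 [ 1.00020931 -0.62732353 -0.5651817 ]
```

View pics/w3.png

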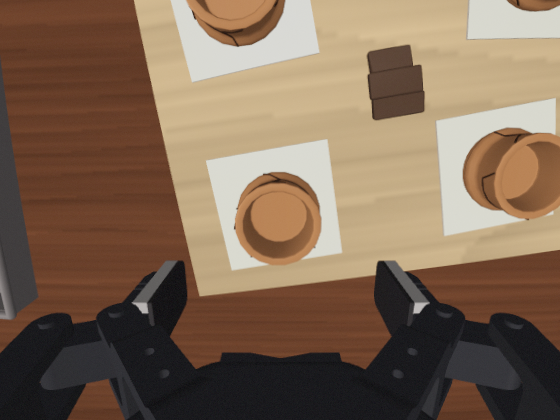

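The wrist view shows cup A standing level with its rim centred near (279,222), and cup C at upper left. I'll measure both rims from this picture.

```bash
python3 - <<'E'
from h import *
c=r.get_calibration('wrist');im=cv2.imread('pics/w3.png');hsv=cv2.cvtColor(im,cv2.COLOR_BGR2HSV)
w=cv2.inRange(hsv,(0,0,170),(179,45,255));w[270:]=0
for k in cv2.findContours(w,cv2.RETR_EXTERNAL,cv2.CHAIN_APPROX_NONE)[0]:
    if cv2.contourArea(k)>4000:
        q=cv2.minAreaRect(ray('wrist',k,9,c)[:,:2].astype(np.float32));print('card',np.round(q[0],1),np.round(q[1]))
# rim of A: bottom/left/right extremes
m=cv2.inRange(hsv,(3,110,80),(16,255,255));m[:165]=0;m[275:]=0;m[:,:205]=0;m[:,345:]=0
k=max(cv2.findContours(m,cv2.RETR_EXTERNAL,cv2.CHAIN_APPROX_NONE)[0],key=cv2.contourArea)
p=k[:,0];p=p[p[:,1]>=218];P=ray('wrist',p,47,c)[:,:2]
A=np.c_[2*P,np.ones(len(P))];x=np.linalg.lstsq(A,(P**2).sum(1),rcond=None)[0];print('rimA',x[:2],np.sqrt(x[2]+x[0]**2+x[1]**2))
E
```

```text
card [468.4  56.6] [90. 90.]
card [ 498.9 -111.1] [90. 91.]
card [594.6  76.9] [53. 90.]
rimA [467.11976071  55.2325834 ] 27.359992257406837
```

carry_out(targets=[{"dp": [1, -1, 20], "yaw": 0}, {"dp": [1, -1, 50], "yaw": 0}, {"dp": [1, -1, 70], "yaw": 0}, {"dp": [1, -1, 83], "yaw": 0}, {"dp": [1, -1, 83], "yaw": 0}])

```text
clock: 18.25
eef_pos: [466.4, 55.0, 26.4]
tcp_rot: [3.141, 0.002, 0.001]
contact_force: [0.5, -0.1, 0.7]
opening: 0.999
grasp_force: 0.0
```

carry_out(targets=[{"dp": [0, 0, 0], "yaw": 0}, {"dp": [0, 0, 0], "yaw": 0}, {"dp": [0, 0, 0], "yaw": 0}, {"dp": [0, 0, 0], "yaw": 0}, {"dp": [0, 0, 0], "yaw": 0}, {"dp": [0, 0, 0], "yaw": 0}], fingers=-1, grip_force=40)

```text
clock: 19.0
eef_pos: [467.8, 55.2, 28.5]
tcp_rot: [-3.141, -0.002, 0.001]
contact_force: [-0.7, -0.7, 7.9]
opening: 0.649
grasp_force: 40.5
```

carry_out(targets=[{"dp": [0, 0, -5], "yaw": 0}, {"dp": [0, 0, -20], "yaw": 0}, {"dp": [0, 0, -40], "yaw": 0}, {"dp": [0, 0, -60], "yaw": 0}, {"dp": [0, 0, -65], "yaw": 0}, {"dp": [0, 0, -65], "yaw": 0}])

```text
clock: 19.75
eef_pos: [467.1, 55.1, 92.8]
tcp_rot: [-3.141, -0.001, 0.001]
contact_force: [0.1, 0.4, -3.0]
opening: 0.643
grasp_force: 42.7
```

```bash
python3 - <<'E'
from h import *
s=r.sense();print(s['eef_pos'],s['opening'],s['contact_force'],s['grasp_force'])
a=r.grab_frame('wrist')[:,:,::-1];b=r.grab_frame('scene')[:,:,::-1]
cv2.imwrite('pics/w4.png',np.hstack([cv2.resize(a,(400,300)),cv2.resize(b[100:310,140:420],(400,300))]))
E
```

```text
[467.09460595  55.09601936  92.75127531] 0.6426711942532395 [ 0.10221363  0.39073571 -2.98122716] 42.7026200434193
```

View pics/w4.png

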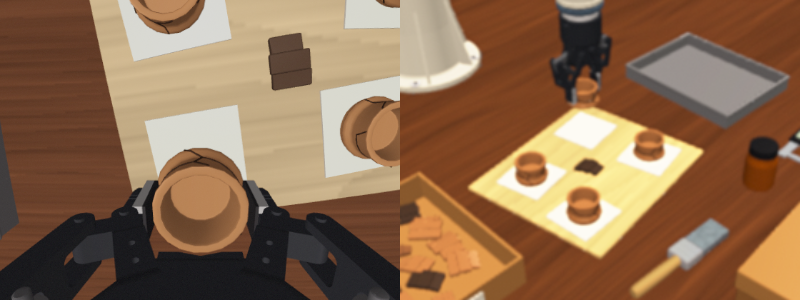

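The cup is held upright by its waist in both views and is clear of its card.

carry_out(targets=[{"dp": [0, -20, 0], "yaw": 0}, {"dp": [1, -55, 0], "yaw": 0}, {"dp": [2, -95, 0], "yaw": 0}, {"dp": [3, -135, 0], "yaw": 0}, {"dp": [4, -175, 0], "yaw": 0}, {"dp": [5, -215, 0], "yaw": 0}, {"dp": [5, -255, 0], "yaw": 0}, {"dp": [5, -290, 0], "yaw": 0}, {"dp": [5, -312, 0], "yaw": 0}, {"dp": [5, -312, 0], "yaw": 0}, {"dp": [5, -312, 20], "yaw": 0}, {"dp": [5, -312, 35], "yaw": 0}])

```text
clock: 21.35
eef_pos: [471.3, 365.7, 56.3]
tcp_rot: [3.14, 0.001, 0.0]
contact_force: [-0.4, -1.5, -1.4]
opening: 0.647
grasp_force: 42.8
```

carry_out(targets=[{"dp": [0, 0, 8], "yaw": 0}, {"dp": [0, 0, 16], "yaw": 0}, {"dp": [0, 0, 24], "yaw": 0}, {"dp": [0, 0, 26], "yaw": 0}, {"dp": [0, 0, 27], "yaw": 0}, {"dp": [0, 0, 27], "yaw": 0}])

```text
clock: 22.1
eef_pos: [471.7, 367.3, 30.5]
tcp_rot: [-3.141, -0.0, 0.001]
contact_force: [-0.2, -0.6, -1.7]
opening: 0.65
grasp_force: 42.8
```

carry_out(targets=[{"dp": [0, 0, 1], "yaw": 0}, {"dp": [0, 0, 2], "yaw": 0}, {"dp": [0, 0, 3], "yaw": 0}, {"dp": [0, 0, 3.5], "yaw": 0}, {"dp": [0, 0, 3.5], "yaw": 0}])

```text
clock: 22.72
eef_pos: [471.6, 367.1, 26.7]
tcp_rot: [3.142, 0.0, 0.001]
contact_force: [-0.8, 0.2, -1.5]
opening: 0.65
grasp_force: 42.8
```

carry_out(targets=[{"dp": [0, 0, 0.5], "yaw": 0}, {"dp": [0, 0, 1], "yaw": 0}, {"dp": [0, 0, 1], "yaw": 0}])

```text
clock: 23.1
eef_pos: [471.7, 367.1, 25.8]
tcp_rot: [3.142, 0.0, 0.001]
contact_force: [0.4, 0.3, -2.8]
opening: 0.644
grasp_force: 42.8
```

carry_out(targets=[{"dp": [0, 0, 0.5], "yaw": 0}, {"dp": [0, 0, 1], "yaw": 0}, {"dp": [0, 0, 1], "yaw": 0}])

```text
clock: 23.48
eef_pos: [471.7, 367.1, 24.7]
tcp_rot: [3.142, 0.0, 0.001]
contact_force: [0.0, -0.7, -1.8]
opening: 0.646
grasp_force: 42.8
```

carry_out(targets=[{"dp": [0, 0, 0.5], "yaw": 0}, {"dp": [0, 0, 1], "yaw": 0}, {"dp": [0, 0, 1], "yaw": 0}])

```text
clock: 23.85
eef_pos: [471.9, 367.1, 24.6]
tcp_rot: [-3.141, -0.0, 0.001]
contact_force: [-1.0, -1.3, 7.7]
opening: 0.647
grasp_force: 43.3
```

carry_out(targets=[{"dp": [0, 0, 0.5], "yaw": 0}, {"dp": [0, 0, 1], "yaw": 0}, {"dp": [0, 0, 1], "yaw": 0}])

```text
clock: 24.22
eef_pos: [472.1, 367.1, 24.5]
tcp_rot: [-3.141, -0.001, 0.001]
contact_force: [-3.6, -4.0, 17.6]
opening: 0.648
grasp_force: 43.9
```

carry_out(targets=[{"dp": [0, 0, -2], "yaw": 0}, {"dp": [0, 0, -2], "yaw": 0}, {"dp": [0, 0, -2], "yaw": 0}, {"dp": [0, 0, -2], "yaw": 0}], fingers=1)

```text
clock: 24.72
eef_pos: [471.6, 367.1, 24.6]
tcp_rot: [3.141, 0.0, 0.001]
contact_force: [-0.1, 1.0, 0.2]
opening: 1.004
grasp_force: 0.0
```

carry_out(targets=[{"dp": [0, 0, -15], "yaw": 0}, {"dp": [0, 0, -45], "yaw": 0}, {"dp": [0, 0, -85], "yaw": 0}, {"dp": [20, 45, -85], "yaw": 0}, {"dp": [40, 95, -85], "yaw": 0}, {"dp": [60, 145, -85], "yaw": 0}, {"dp": [80, 195, -85], "yaw": 0}, {"dp": [100, 240, -85], "yaw": 0}, {"dp": [117, 287, -85], "yaw": 0}, {"dp": [117, 287, -85], "yaw": 0}, {"dp": [117, 287, -85], "yaw": 0}])

```text
clock: 26.1
eef_pos: [588.8, 80.3, 110.4]
tcp_rot: [-3.141, -0.0, -0.0]
contact_force: [0.3, 0.1, -0.3]
opening: 1.002
grasp_force: 0.0
```

```bash
python3 - <<'E'
from h import *
s=r.sense();print(s['clock'],s['eef_pos'],s['opening'],s['contact_force'])
c=r.get_calibration('wrist');im=r.grab_frame('wrist')[:,:,::-1];t=r.grab_frame('top')[:,:,::-1]
cv2.imwrite('pics/w5.png',np.hstack([cv2.resize(im,(400,300)),cv2.resize(t[140:320,30:270],(400,300))]))
hsv=cv2.cvtColor(np.ascontiguousarray(im),cv2.COLOR_BGR2HSV)
w=cv2.inRange(hsv,(0,0,170),(179,45,255));w[290:]=0
for k in cv2.findContours(w,cv2.RETR_EXTERNAL,cv2.CHAIN_APPROX_NONE)[0]:
    if cv2.contourArea(k)>4000:
        q=cv2.minAreaRect(ray('wrist',k,9,c)[:,:2].astype(np.float32));print('card',np.round(q[0],1),np.round(q[1]))
m=cv2.inRange(hsv,(3,110,80),(16,255,255))
for k in cv2.findContours(m,cv2.RETR_EXTERNAL,cv2.CHAIN_APPROX_NONE)[0]:
    if cv2.contourArea(k)>2000:
        b=cv2.boundingRect(k);p=k[:,0];p=p[p[:,1]>b[1]+b[3]*.55];P=ray('wrist',p,47,c)[:,:2]
        x=np.linalg.lstsq(np.c_[2*P,np.ones(len(P))],(P**2).sum(1),rcond=None)[0];print('rim',b,x[:2],np.sqrt(x[2]+x[0]**2+x[1]**2))
E
```

```text
26.1 [588.82418201  80.33360806 110.39070617] 1.0024728056692858 [ 0.27529925  0.14100056 -0.29786335]
card [611.3  80.6] [90. 90.]
card [ 634.1 -105.4] [90. 70.]
rim (234, 145, 88, 93) [610.32412878  81.02979232] 27.346583557601946
rim (504, 112, 56, 87) [627.87257785 -86.21001776] 18.19494530223829
rim (0, 0, 560, 369) [541.9929505  176.18728447] 51.743957085011644
```

View pics/w5.png

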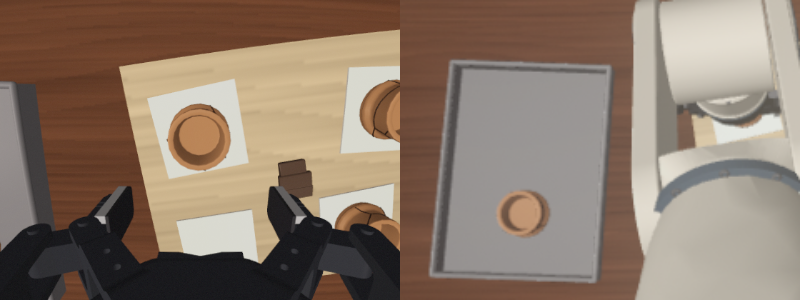

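Cup A stands upright in the tray, at (522,213) in the right half. Cup C stands level in the left half, and its measured centre is (610.5, 81).

carry_out(targets=[{"dp": [10, -1, 0], "yaw": 0}, {"dp": [21, -1, 0], "yaw": 0}, {"dp": [21, -1, 25], "yaw": 0}, {"dp": [21, -1, 50], "yaw": 0}, {"dp": [21, -1, 70], "yaw": 0}, {"dp": [21, -1, 82], "yaw": 0}, {"dp": [21, -1, 82], "yaw": 0}])

```text
clock: 27.08
eef_pos: [609.5, 81.2, 27.0]
tcp_rot: [3.141, 0.001, 0.001]
contact_force: [-0.1, 0.6, 0.3]
opening: 1.0
grasp_force: 0.0
```

carry_out(targets=[{"dp": [0, 0, 0], "yaw": 0}, {"dp": [0, 0, 0], "yaw": 0}, {"dp": [0, 0, 0], "yaw": 0}, {"dp": [0, 0, 0], "yaw": 0}, {"dp": [0, 0, 0], "yaw": 0}, {"dp": [0, 0, 0], "yaw": 0}], fingers=-1, grip_force=40)

```text
clock: 27.82
eef_pos: [610.7, 81.3, 29.0]
tcp_rot: [-3.141, -0.002, 0.001]
contact_force: [-0.5, 0.5, 6.0]
opening: 0.642
grasp_force: 41.7
```

carry_out(targets=[{"dp": [0, 0, -5], "yaw": 0}, {"dp": [0, 0, -20], "yaw": 0}, {"dp": [0, 0, -40], "yaw": 0}, {"dp": [0, 0, -60], "yaw": 0}, {"dp": [0, 0, -65], "yaw": 0}, {"dp": [0, 0, -65], "yaw": 0}])

```text
clock: 28.58
eef_pos: [610.1, 81.2, 93.4]
tcp_rot: [-3.141, -0.001, 0.001]
contact_force: [-0.4, -0.5, -2.4]
opening: 0.639
grasp_force: 42.7
```

carry_out(targets=[{"dp": [-3, -20, 0], "yaw": 0}, {"dp": [-6, -55, 0], "yaw": 0}, {"dp": [-10, -95, 0], "yaw": 0}, {"dp": [-14, -135, 0], "yaw": 0}, {"dp": [-18, -175, 0], "yaw": 0}, {"dp": [-22, -215, 0], "yaw": 0}, {"dp": [-26, -250, 0], "yaw": 0}, {"dp": [-28, -280, 0], "yaw": 0}, {"dp": [-28, -280, 0], "yaw": 0}, {"dp": [-28, -280, 20], "yaw": 0}, {"dp": [-28, -280, 35], "yaw": 0}])

```text
clock: 29.95
eef_pos: [580.7, 359.9, 55.5]
tcp_rot: [3.14, 0.002, 0.0]
contact_force: [-0.7, 0.1, -1.6]
opening: 0.64
grasp_force: 42.8
```

carry_out(targets=[{"dp": [0, 0, 8], "yaw": 0}, {"dp": [0, 0, 16], "yaw": 0}, {"dp": [0, 0, 24], "yaw": 0}, {"dp": [0, 0, 27], "yaw": 0}, {"dp": [0, 0, 29], "yaw": 0}, {"dp": [0, 0, 30.5], "yaw": 0}, {"dp": [0, 0, 30.5], "yaw": 0}])

```text
clock: 30.82
eef_pos: [581.7, 361.2, 27.4]
tcp_rot: [-3.141, -0.0, 0.001]
contact_force: [-0.1, -0.0, -1.5]
opening: 0.639
grasp_force: 42.8
```

carry_out(targets=[{"dp": [0, 0, 0.5], "yaw": 0}, {"dp": [0, 0, 1], "yaw": 0}, {"dp": [0, 0, 1], "yaw": 0}])

```text
clock: 31.2
eef_pos: [581.7, 361.2, 26.3]
tcp_rot: [-3.142, 0.0, 0.001]
contact_force: [-0.5, 0.5, -2.3]
opening: 0.643
grasp_force: 42.8
```

carry_out(targets=[{"dp": [0, 0, 0.5], "yaw": 0}, {"dp": [0, 0, 1], "yaw": 0}, {"dp": [0, 0, 1], "yaw": 0}])

```text
clock: 31.58
eef_pos: [581.6, 361.2, 25.2]
tcp_rot: [3.142, 0.0, 0.001]
contact_force: [0.7, 0.5, -1.5]
opening: 0.642
grasp_force: 42.9
```

carry_out(targets=[{"dp": [0, 0, 0.5], "yaw": 0}, {"dp": [0, 0, 1], "yaw": 0}, {"dp": [0, 0, 1], "yaw": 0}])

```text
clock: 31.95
eef_pos: [581.9, 361.2, 25.1]
tcp_rot: [-3.141, -0.0, 0.001]
contact_force: [-1.5, -1.9, 6.0]
opening: 0.641
grasp_force: 43.3
```

Cup C has touched down, so I'll release it and back off.

carry_out(targets=[{"dp": [0, 0, 0], "yaw": 0}, {"dp": [0, 0, 0], "yaw": 0}, {"dp": [0, 0, 0], "yaw": 0}, {"dp": [0, 0, 0], "yaw": 0}], fingers=1)

```text
clock: 32.45
eef_pos: [581.6, 361.2, 24.2]
tcp_rot: [3.142, 0.0, 0.001]
contact_force: [-0.4, -0.7, -0.3]
opening: 1.003
grasp_force: 0.0
```

carry_out(targets=[{"dp": [0, 0, -10], "yaw": 0}, {"dp": [0, 0, -40], "yaw": 0}, {"dp": [0, 0, -85], "yaw": 0}, {"dp": [0, 0, -145], "yaw": 0}, {"dp": [-45, -40, -145], "yaw": 0}, {"dp": [-85, -80, -145], "yaw": 0}, {"dp": [-125, -120, -145], "yaw": 0}, {"dp": [-160, -160, -145], "yaw": 0}, {"dp": [-200, -200, -145], "yaw": 0}, {"dp": [-200, -200, -145], "yaw": 0}, {"dp": [-200, -200, -145], "yaw": 0}])

```text
clock: 33.83
eef_pos: [381.6, 560.8, 169.7]
tcp_rot: [3.142, -0.0, 0.002]
contact_force: [0.0, -1.5, -0.1]
opening: 0.999
grasp_force: 0.0
```

```bash
python3 - <<'E'
from h import *
s=r.sense();print(s['clock'],s['eef_pos'],s['contact_force'])
a=r.grab_frame('top')[:,:,::-1];b=r.grab_frame('scene')[:,:,::-1]
cv2.imwrite('pics/end.png',np.hstack([cv2.resize(a[60:330,30:390],(400,300)),cv2.resize(b[100:310,170:450],(400,300))]))
E
```

```text
33.825 [381.62539505 560.8378742  169.70879056] [ 0.00468761 -1.45753926 -0.05923242]
```

View pics/end.png

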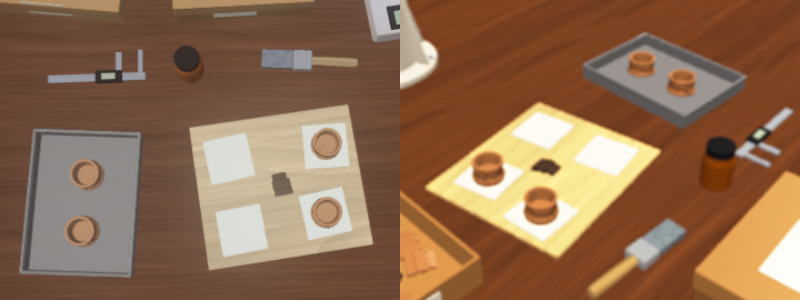

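Both views show the two rocking cups upright in the tray, at (86,174) and (81,231). The steady cups and the other loose things are where they started.

```bash
python3 -c "
from rig import r
print(r.sign_off())"
```

```text
the job is handed in; nothing more can be done
None
```

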